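# Tip the die block onto the loading bed and shut its guard

## Task

The aluminium die block stands on end on the bench in front of the loading bed. Without picking it up, push it against the bed's front edge, tip it over that edge so that it lies flat on the bed with its round recess up, and push it fully home, square against the back stop. Then slide the guard fully shut and leave the loose things round about where they are.

Things in the scene. Friction and masses are not known exactly. Their poses are not given: they have to be found in the camera images.
- loading_bed: Low dark steel bed fixed to the bench: a plate 12 mm high, open above; its front edge is the fence that the block tips over. Origin: bench level, middle of the mouth, on the plate's front face. x points into the bed (the way to push the block), y along the front edge, z up. Plate: x 0 to 114, y -62 to 62 mm. A track, 12 mm high with lips to 17 mm, runs on at x 0 to 30 mm from the plate to y = -182 mm.
- bed_stop (a point): Middle of the back stop's face at its top, 40 mm over the bench, 104 mm behind the bed's front edge; axes as the bed's. Aluminium cheeks 8 mm thick, tops 50 mm over the bench, run from bed x = 18 to 104 mm on both sides; 84 mm (y = -42 to 42) is free between them. The home block touches this face: its centre is then at x = 62, z = 31 mm in the bed's frame, clear of the guard.
- guard_post (a point): Top of the dark post that the shut guard meets, 62 mm over the bench; it fills y = 49 to 62 and x = 1 to 19 mm in the bed's frame. Axes as the bed's.
- die_block: Aluminium die block, 0.35 to 0.65 kg: 38 mm thick (own x), 56 wide (y), 84 tall (z, up at the start); origin at its centre. A shallow round dark recess marks its -x face, turned away from the bed; its +x face looks at the bed's edge, yawed up to 0.25 rad, up to 30 mm off the mouth's middle. Pushed low it slides; pushed high, foot at the edge, it tips and falls on the bed, 12 mm of it sticking out.
- guard (a joint): Travel of the sliding guard, m: 0 = fully open, 0.105 = shut against the post. It starts at 0 to 0.014 (mouth free), grows as the guard moves along the bed's +y, takes about 1.5 N plus drag and stays where it is left.
- guard_handle (a point): Centre of the guard's handle: an upright steel pin, 16 mm diameter, on the middle of the guard's top edge, from 59.5 to 85.5 mm over the bench. The guard is a clear panel in an aluminium frame, 94 mm long, 8 mm thick, from 13.5 to 59.5 mm over the bench; it runs along the bed's y at bed x = 6 to 14 mm. Axes as the bed's.
- bushing_a: Loose brass bushing, 30 mm diameter, 26 mm high, on the bench; origin under its centre. Bystander.
- bushing_b: Loose brass bushing, 26 mm diameter, 20 mm high; origin under its centre. Bystander.
- jar: Loose white plastic jar, 36 mm diameter, 50 mm high; origin under its centre. Bystander.
- screwdriver: Loose screwdriver 170 mm long lying on the bench, its length along its own x. Bystander.
- tin: Loose tin, 60 mm diameter, 60 mm high, behind the bed; origin under its centre. Bystander.
- collar: Loose steel collar, 44 mm diameter, 18 mm high, behind the bed; origin under its centre. Bystander.
There are look-alikes about, which are no part of the job. What is shaped like the die_block but purple is not meant.

How it is judged:
By the outcome, as a careful person would: the job done as asked, in the order asked, and still so for the second after the job is handed in, with the robot touching nothing.
It also fails if it takes over 72 s, if anything falls off the work surface, if the arm or the gripper's body presses on something with over 40 N, if the wrist force passes 120 N, or if a joint passes its speed limit or range.

## Robot

A 6-joint arm with a two-finger parallel gripper is mounted at the origin on the work surface. World frame = base frame: x ahead of the robot, y to its left, z up, the work surface at z = 0. Lengths are in m, angles in rad, forces in N, time in s.
With the tool pointing down it reaches from about 0.275 to 0.85 m from the base axis. Payload 19 kg.
Tool frame: the origin (TCP) lies on the centre line of the jaws, within the pads' length; the fingertips stand 22 mm ahead of it and the grasp point (between the pads) lies 3 mm ahead of it; z points along the fingers, y is the line along which they close (so a half turn about z gives the same grasp; the last joint's range is limited). The gripper opens to 85 mm and grips with 20 to 120 N. Pads are 22 mm wide; open, the fingers measure 114 mm over their backs; the gripper's body (76 mm by 85 mm) begins 54 mm behind the grasp point. The pads swing forward as they close: fully open they stand 13 mm farther back than shut.
Start: joints at [-1.384, 0.15, 1.437, -0, 1.554, -0.134], TCP at [0.181, -0.546, 0.253] pointing down, gripper open.
Joint ranges: [-2.8, 2.8], [-0.68, 2.1], [0.12, 2.68], [-1.39, 4.53], [0.16, 2.79], [-2.81, 2.81]. Speed limits (rad/s): [1.89, 1.89, 2.22, 3.01, 3.01, 3.01].

## Interface

Orientations are given as a unit quaternion [x, y, z, w].
In Python, from bench import bot gives the robot as it stands.
- The arm moves only by the shell command python3 -m inch 'ROWS'. ROWS is JSON, one flat list of numbers, 7 for each row, row after row: the turn, a rotation vector about the tool's x, y, z in degrees, then the shift along the tool's x, y, z in m, then the opening, from 0 (shut) to 1 (fully open). In form: [wx, wy, wz, x, y, z, claw, wx, wy, wz, x, y, z, claw, ...]. A call has 1 to 8 rows; each row is the pose to reach, as a shift and turn from the pose commanded when the call began, along the tool's axes at that moment; what a row does not reach only later rows make up. A row lasts 1/12 s, in which the tool goes at most 41.7 mm and 7.16 degrees, less where a joint would pass 70% of its speed; a pose out of reach is approached as far as the arm can. A call with a gripper value outside its range is refused whole. The fingers move at their own pace and stop on an object; the grip force is fixed at half the most. Time passes only in rows, so rows that repeat a pose let the fingers close. It gives the time, the measured TCP pose, the force, the opening and the grip force at its end, in the units of the state.
- bot.observe(): the state, without advancing time (a new reading comes with each control period).
- bot.camera(name): name is "scene" or "top" or "wrist"; returns a dict with "pixels" (480x640x3 uint8, red, green, blue), "camera_matrix" (3x3 intrinsics, pixels), "T" (4x4, takes a point from camera to world coordinates). Camera axes: x right, y down, z forward; pixel columns grow to the right and rows downward; lengths in m; the calibration is good to about 2 mm. A picture is of the moment at which its call begins. There is no depth.
- bot.hand_in(): hands the job in; it is judged then, once.
The state is a dict: "time": time; "joint_pos": joint angles; "qd": joint speeds; "joint_efforts": joint torques, N m; "eef_pos": TCP position; "tcp_rot": TCP orientation; "force": force on the tool from outside, world axes, zero at the start; "wrist_torque": the same for the moment, N m; "opening": finger opening in m; "grasp_force": force on a finger pad.
Only numpy, scipy, OpenCV 4.12 (cv2) and the standard library are available. Lean on these libraries where they do the work, as an engineer would, in place of code of your own. Each camera call takes 0.05 s, during which the arm holds its last target. There are 200 camera calls.

## Working session

There is one attempt and no reset: what is moved stays moved. The work goes in short steps, Python scripts to look and compute and a shell command to move; the robot and the scene stay as the last step left them, time stands still between calls to the robot, and variables do not carry over. Pictures are saved under pics/ and viewed, at most 10 in all, crops included, and the job is handed in when it is done.

```bash
mkdir -p pics; cat > h.py <<'E'
import cv2,numpy as np
from bench import bot
def snap(name,f=None):
    c=bot.camera(name)
    if f: cv2.imwrite('pics/'+f,cv2.cvtColor(c['pixels'],cv2.COLOR_RGB2BGR))
    return c
def ray(c,u,v,z):
    K=np.array(c['camera_matrix']);T=np.array(c['T'])
    d=T[:3,:3]@np.linalg.solve(K,[u,v,1.]);o=T[:3,3]
    return o+d*(z-o[2])/d[2]
def proj(c,p):
    K=np.array(c['camera_matrix']);T=np.array(c['T'])
    q=K@(T[:3,:3].T@(np.array(p)-T[:3,3]));return q[:2]/q[2]
E
python3 - <<'E'
from h import *
for n in('top','scene'):
    c=snap(n,n+'1.png');print(n,np.round(c['T'],3).tolist(),np.round(c['camera_matrix'],1).tolist())
print(bot.observe())
E
```

```text
top [[-0.026, -0.992, 0.121, 0.466], [-0.999, 0.03, 0.032, -0.032], [-0.035, -0.12, -0.992, 0.899], [0.0, 0.0, 0.0, 1.0]] [[476.8, 0.0, 323.1], [0.0, 476.8, 244.9], [0.0, 0.0, 1.0]]
scene [[0.389, 0.647, -0.656, 1.034], [0.921, -0.276, 0.274, -0.225], [-0.004, -0.711, -0.703, 0.579], [0.0, 0.0, 0.0, 1.0]] [[489.9, 0.0, 316.5], [0.0, 489.9, 239.9], [0.0, 0.0, 1.0]]
{'time': 0.1, 'joint_pos': array([-1.38398807e+00,  1.50908660e-01,  1.43792107e+00,  1.41042908e-05,
        1.55379626e+00, -1.33990222e-01]), 'qd': array([-6.38781547e-04, -1.76551309e-03, -7.41520471e-05,  1.91573997e-04,
       -4.59463734e-04,  5.82108920e-04]), 'joint_efforts': array([ 3.80105383e-03, -7.14378977e+01, -5.71794963e+01, -1.53818851e-04,
        6.97498588e-03, -3.56096882e-05]), 'eef_pos': array([ 0.18126743, -0.54548526,  0.25277424]), 'tcp_rot': array([ 9.87163487e-01,  1.59712190e-01, -6.59444647e-06, -5.16671885e-04]), 'force': array([-0.08945151,  0.16496753,  0.60739489]), 'wrist_torque': array([ 0.00788772, -0.03680202, -0.00336188]), 'grasp_force': 0.0, 'opening': 0.0854876075230313}
```

View pics/top1.png

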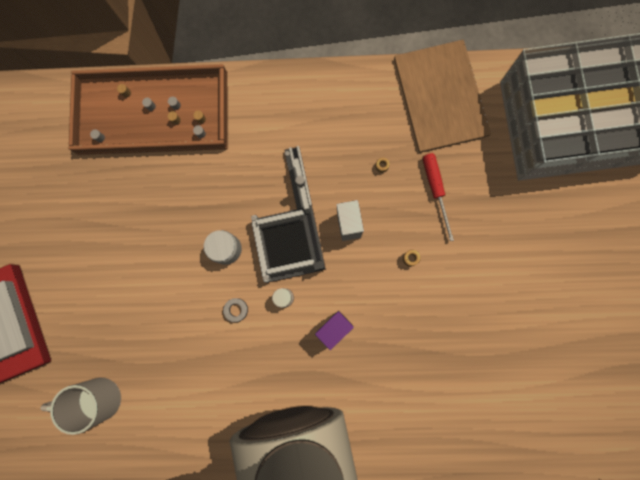

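View pics/scene1.png

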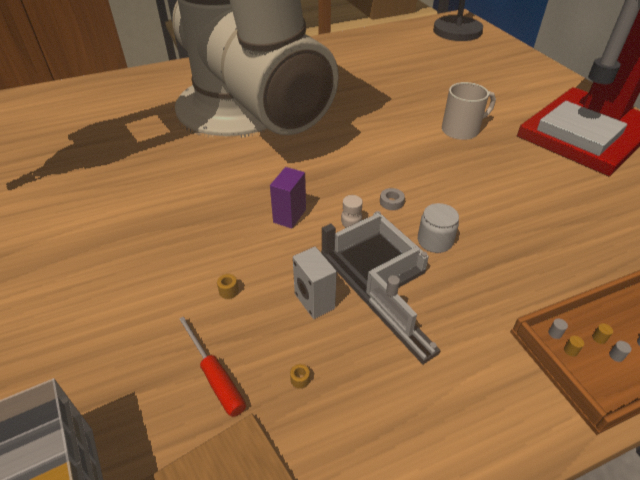

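Candidates for the die block: a grey block at top (349,218) / scene (314,282) with a dark recess facing away from the bed, and a purple look-alike at top (335,330) / scene (289,197). I choose the grey one. The bed's mouth faces image right (about −y world) and the guard is parked up the track at top (298,180). Next, a close crop.

```bash
python3 - <<'E'
import cv2,numpy as np
a=cv2.imread('pics/top1.png')[140:290,240:370]
b=cv2.imread('pics/scene1.png')[200:365,280:450]
cv2.imwrite('pics/crop1.png',np.hstack([cv2.resize(a,(390,450),interpolation=cv2.INTER_CUBIC),cv2.resize(b,(400,388),interpolation=cv2.INTER_CUBIC).__class__(0) if 0 else cv2.copyMakeBorder(cv2.resize(b,(400,388),interpolation=cv2.INTER_CUBIC),0,62,0,0,0)]))
E
```

```text
(no output)
```

View pics/crop1.png

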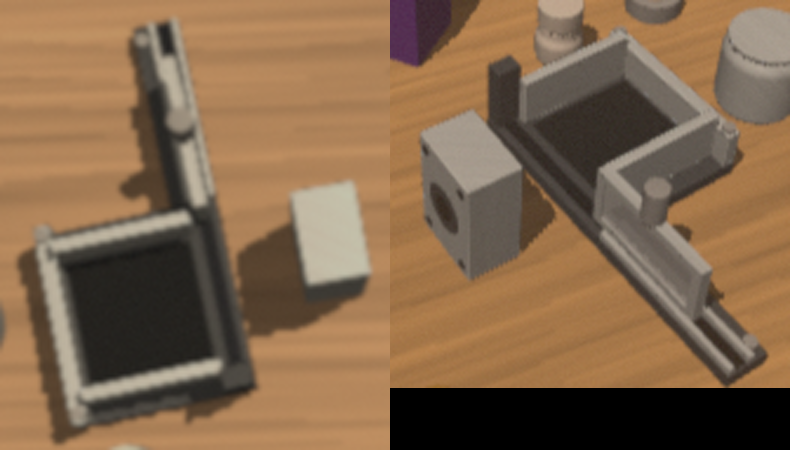

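The crop confirms it: the grey block carries the round recess on its outer side. The purple one stays put.

```bash
python3 - <<'E'
from h import *
t=snap('top');s=snap('scene')
T=lambda x,y,z:ray(t,240+x/3,140+y/3,z)
S=lambda x,y,z:ray(s,280+(x-390)/2.353,200+y/2.353,z)
R=lambda n,p:print(n,np.round(np.array(p)[:2]*1e3,1))
print('block top');
for p in[(290,196),(352,183),(369,272),(308,287)]:R('T',T(*p,.084))
for p in[(421,130),(472,112),(521,162),(470,190)]:R('S',S(*p,.084))
for p in[(424,235),(471,277),(520,250)]:R('Sfoot',S(*p,0.))
print('bed')
R('track end front T',T(180,20,.017));R('front low-right corner T',T(255,388,.012))
R('track end frontS',S(728,385,0));R('trackendS top',S(727,376,.012))
R('cheek- end',T(190,222,.05));R('cheek+ end',T(221,368,.05))
R('cheek- inner end',T(192,232,.05));R('cheek+ inner',T(220,362,.05))
R('cheek- back outer',T(50,238,.05));R('cheek+ backouter',T(88,400,.05))
R('handle T',T(181,118,.0855));R('handle S',S(658,186,.0855))
R('post S',S(505,63,.062));R('guard end- S top',S(707,267,.0595));R('guard front end T',T(210,195,.0595))
E
```

```text
block top
T [633.8 -31.1]
T [640.3 -67.1]
T [587.9 -75.1]
T [580.3 -39.8]
S [587.4 -73.6]
S [585.5 -40. ]
S [633.8 -29.7]
S [641.8 -64.9]
Sfoot [598.4 -79.1]
Sfoot [640.3 -64.2]
Sfoot [633.1 -27.8]
bed
track end front T [764.3  35.7]
front low-right corner T [528.2  -5.7]
track end frontS [766.9  41.2]
trackendS top [767.3  38.3]
cheek- end [626.9  29.7]
cheek+ end [538.   13.1]
cheek- inner end [620.8  28.7]
cheek+ inner [541.6  13.6]
cheek- back outer [619.9 114.7]
cheek+ backouter [521.3  92.9]
handle T [682.   31.1]
handle S [681.7  33.2]
post S [532.5   5.5]
guard end- S top [725.8  42.7]
guard front end T [641.1  16.7]
```

```bash
cat >> h.py <<'E'
from scipy.spatial.transform import Rotation as Ro
O=np.array([.588,.0053]);A=np.radians(100.5)
def b2w(x,y): return O+np.array([[np.cos(A),-np.sin(A)],[np.sin(A),np.cos(A)]])@[x/1e3,y/1e3]
def w2b(p): return np.array([[np.cos(A),np.sin(A)],[-np.sin(A),np.cos(A)]])@(np.array(p)[:2]-O)*1e3
def goal(x,y,z,yaw=0):
    "shift, turn in tool axes to bed x,y (mm), tcp z (m); tool x along bed x + yaw deg"
    s=bot.observe();R=Ro.from_quat(s['tcp_rot'])
    G=Ro.from_euler('z',A+np.radians(yaw))*Ro.from_euler('x',np.pi)
    p=np.r_[b2w(x,y),z]
    print('turn',np.round(np.degrees((R.inv()*G).as_rotvec()),1),'shift',np.round(R.inv().apply(p-s['eef_pos']),4),'at bed',np.round(w2b(s['eef_pos']),1),round(s['eef_pos'][2],4),'F',np.round(s['force'],1),s['time'])
E
python3 -c "
from h import *
goal(-61.3,-12.3,.2)"
```

```text
turn [ -0.   -0.  -82.1] shift [ 0.5634 -0.3321  0.0532] at bed [-467.5  500.3] 0.2529 F [-0.1 -0.1 -0.2] 0.2
```

```bash
python3 -m inch '[0,0,-7,0.035,-0.02,0,1, 0,0,-14,0.07,-0.04,0,1, 0,0,-21,0.105,-0.06,0,1, 0,0,-27,0.14,-0.08,0,1, 0,0,-33,0.175,-0.1,0,1, 0,0,-39,0.21,-0.12,0,1, 0,0,-45,0.245,-0.144,0,1, 0,0,-50,0.28,-0.165,0,1]'; python3 -c "
from h import *
goal(-61.3,-12.3,.2)"
```

```text
time: 0.87
eef_pos: [0.3956, -0.2989, 0.2533]
tcp_rot: [0.826, 0.564, 0.0, -0.0]
force: [0.4, -0.6, 0.3]
opening: 0.0852
grasp_force: 0.0
turn [  0.   -0.  -31.8] shift [0.3077 0.1114 0.0534] at bed [-264.   244.6] 0.2533 F [ 0.4 -0.6  0.3] 0.8667
```

```bash
python3 -m inch '[0,0,-5,0.04,0.014,0,1, 0,0,-10,0.08,0.029,0,1, 0,0,-15,0.12,0.043,0.01,1, 0,0,-20,0.16,0.058,0.02,1, 0,0,-25,0.2,0.072,0.03,1, 0,0,-29,0.24,0.087,0.04,1, 0,0,-31.8,0.275,0.1,0.05,1, 0,0,-31.8,0.3077,0.1114,0.053,1]'; python3 -m inch '[0,0,0,0,0,0,1, 0,0,0,0,0,0,1]'; python3 -c "
from h import *
goal(-61.3,-12.3,.2)
snap('wrist','w1.png');snap('top','t2.png')"
```

```text
time: 1.53
eef_pos: [0.6126, -0.0538, 0.1988]
tcp_rot: [0.64, 0.768, -0.0, -0.001]
force: [0.2, -0.3, 1.6]
opening: 0.0855
grasp_force: 0.0
time: 1.7
eef_pos: [0.6125, -0.054, 0.1991]
tcp_rot: [0.64, 0.768, -0.0, -0.001]
force: [0.4, -0.7, -1.1]
opening: 0.0855
grasp_force: 0.0
turn [-0.1 -0.  -0.2] shift [ 0.0015 -0.0009 -0.0009] at bed [-62.8 -13.2] 0.1991 F [ 0.4 -0.7 -1.1] 1.7
```

View pics/w1.png

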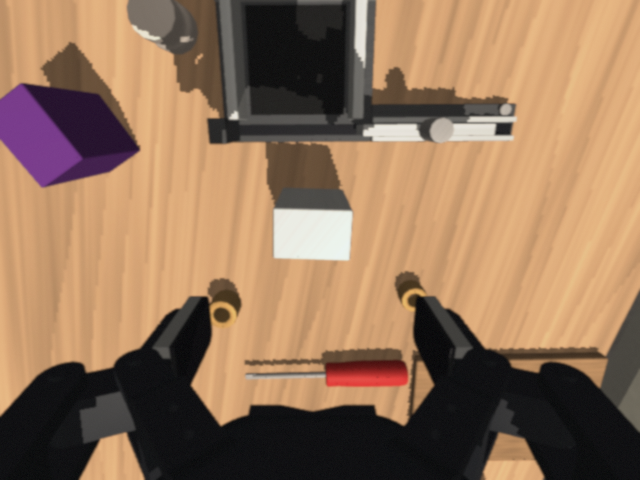

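The wrist view shows the block (274–351, 210–260) square to the bed's edge (210,142)–(513,140), with the bushings at (224,310) and (412,297).

```bash
python3 -c "
from h import *
c=snap('wrist')
for u,v,z in [(275,210,.084),(351,210,.084),(350,260,.084),(274,258,.084),(210,142,.012),(513,140,.012),(440,130,.0855),(224,314,.026),(412,298,.02),(218,128,.062),(366,122,.05),(230,122,.05)]:
  print((u,v),np.round(w2b(ray(c,u,v,z)),1))
"
```

```text
(275, 210) [-44.9  13.7]
(351, 210) [-45.1 -39.2]
(350, 260) [-82.5 -39.5]
(274, 258) [-80.7  15.8]
(210, 142) [-2.1 75.3]
(513, 140) [  -1.8 -184. ]
(440, 130) [  8. -95.]
(224, 314) [-160.5   72.7]
(412, 298) [-147.4 -107.3]
(218, 128) [ 9.8 54.5]
(366, 122) [ 13.3 -52.2]
(230, 122) [13.9 48.3]
```

```bash
python3 -m inch '[0,0,0,0,-0.001,0.035,1, 0,0,0,0,-0.001,0.07,1, 0,0,0,0,-0.001,0.1,1, 0,0,0,0,-0.001,0.125,1, 0,0,0,0,-0.001,0.14,1, 0,0,0,0,-0.001,0.15,1, 0,0,0,0,-0.001,0.154,1]'; python3 -m inch '[0,0,0,0,-0.005,0,1, 0,0,0,0,-0.010,0,1, 0,0,0,0,-0.013,0,1, 0,0,0,0,-0.016,0,1,  0,0,0,0,-0.019,0,1, 0,0,0,0,-0.022,0,1, 0,0,0,0,-0.025,0,1,  0,0,0,0,-0.025,0,1]';python3 -c "
from h import *
goal(-61.3,12.3,.045)
snap('wrist','w2.png')"
```

```text
time: 2.43
eef_pos: [0.6102, -0.0568, 0.0455]
tcp_rot: [0.642, 0.767, -0.0, -0.0]
force: [0.1, -1.2, 0.1]
opening: 0.0853
grasp_force: 0.0
time: 3.1
eef_pos: [0.5868, -0.0605, 0.0476]
tcp_rot: [0.642, 0.767, 0.001, 0.001]
force: [3.5, 1.3, 4.6]
opening: 0.0856
grasp_force: 0.3
turn [ 0.2  0.  -0.3] shift [0.0032 0.0008 0.0026] at bed [-64.5  13.2] 0.0476 F [3.5 1.3 4.6] 3.1
```

View pics/w2.png

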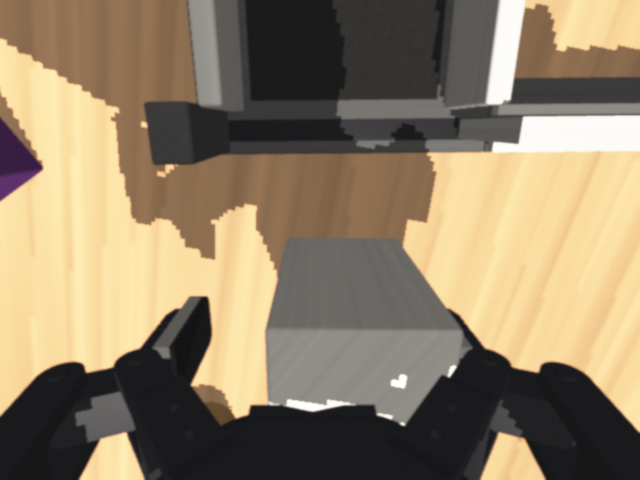

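```bash
python3 -m inch '[0,0,0,0,0.007,0,1, 0,0,0,0,0.013,-0.02,1, 0,0,0,0,0.013,-0.05,0.5, 0,0,0,0,0.013,-0.085,0.35, 0,0,0,-0.02,0.013,-0.085,0.35, 0,0,0,-0.045,0.013,-0.085,0.35, 0,0,0,-0.047,0.013,-0.085,0.35, 0,0,0,-0.047,0.013,-0.085,0.35]';python3 -c "
from h import *
goal(-111,-0.6,.045)
c=snap('top','t3.png')"
```

```text
time: 3.82
eef_pos: [0.6074, -0.1052, 0.1308]
tcp_rot: [0.642, 0.767, -0.0, -0.001]
force: [0.0, -0.3, 1.1]
opening: 0.0297
grasp_force: 0.0
turn [-0.1 -0.  -0.4] shift [0.0012 0.0017 0.0858] at bed [-112.2    1. ] 0.1308 F [ 0.  -0.3  1.1] 3.8167
```

```bash
python3 -m inch '[0,0,-0.4,0.001,0.002,0.03,0.35, 0,0,-0.4,0.001,0.002,0.06,0.35, 0,0,-0.4,0.001,0.002,0.08,0.35, 0,0,-0.4,0.001,0.002,0.086,0.35, 0,0,-0.4,0.007,0.002,0.087,0.35, 0,0,-0.4,0.014,0.002,0.087,0.35, 0,0,-0.4,0.018,0.002,0.087,0.35, 0,0,-0.4,0.022,0.002,0.087,0.35]';python3 -m inch '[0,0,0,0.004,0,0,0.35, 0,0,0,0.009,0,0,0.35, 0,0,0,0.014,0,0,0.35, 0,0,0,0.018,0,0,0.35, 0,0,0,0.022,0,0,0.35, 0,0,0,0.026,0,0,0.35, 0,0,0,0.03,0,0,0.35, 0,0,0,0.03,0,0,0.35]'
python3 -c "
from h import *
goal(-49,-0.6,.045)
c=snap('wrist','w3.png')"
```

```text
time: 4.53
eef_pos: [0.6062, -0.0817, 0.046]
tcp_rot: [0.639, 0.769, 0.0, 0.001]
force: [2.1, -4.1, 1.8]
opening: 0.0299
grasp_force: 1.8
time: 5.2
eef_pos: [0.6006, -0.0525, 0.0456]
tcp_rot: [0.639, 0.769, 0.0, 0.001]
force: [1.5, -3.9, 3.4]
opening: 0.0301
grasp_force: 0.7
turn [0.1 0.1 0.1] shift [ 0.0101 -0.0012  0.0006] at bed [-59.1  -1.8] 0.0456 F [ 1.5 -3.9  3.4] 5.2
```

View pics/w3.png

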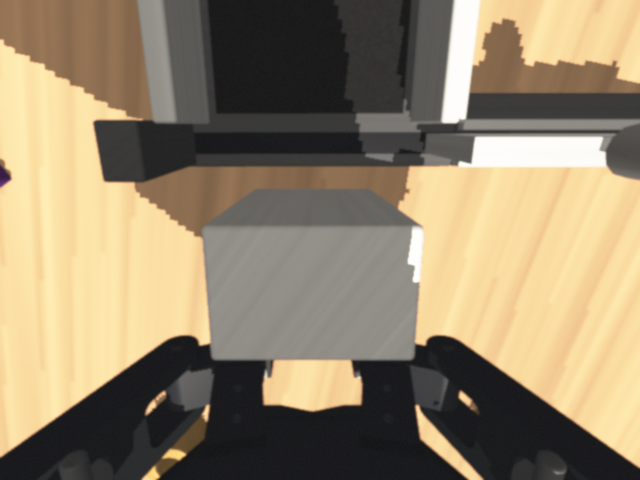

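The block stands square in front of the mouth, with its foot at row 188 and the bed edge at row 165, about 10 mm apart.

```bash
python3 -m inch '[0,0,0,0.003,0,0,0.35, 0,0,0,0.005,0,0,0.35, 0,0,0,0.007,0,0,0.35, 0,0,0,0.008,0,0,0.35]'
for i in 1; do python3 -m inch '[0,0,0,0.001,0,0,0.35, 0,0,0,0.001,0,0,0.35]'; done
python3 -c "
from h import *
goal(-49,-0.6,.045)"
```

```text
time: 5.58
eef_pos: [0.5992, -0.0455, 0.0454]
tcp_rot: [0.639, 0.769, 0.0, 0.001]
force: [1.6, -8.7, 7.6]
opening: 0.0299
grasp_force: 3.1
time: 5.75
eef_pos: [0.599, -0.0445, 0.0454]
tcp_rot: [0.639, 0.769, 0.0, 0.001]
force: [1.9, -6.8, 6.5]
opening: 0.0295
grasp_force: 2.3
turn [0.1 0.1 0.1] shift [ 0.002  -0.0011  0.0004] at bed [-51.   -1.8] 0.0454 F [ 1.9 -6.8  6.5] 5.75
```

```bash
python3 -m inch '[0,0,0,0.001,0,0,0.35, 0,0,0,0.001,0,0,0.35]'; python3 -m inch '[0,0,0,0.001,0,0,0.35, 0,0,0,0.001,0,0,0.35]'
python3 -c "
from h import *
c=snap('wrist');cv2.imwrite('pics/w4.png',cv2.cvtColor(c['pixels'][100:400],cv2.COLOR_RGB2BGR))"
```

```text
time: 5.92
eef_pos: [0.5989, -0.0436, 0.0454]
tcp_rot: [0.639, 0.769, 0.0, 0.001]
force: [1.5, -7.8, 7.1]
opening: 0.0298
grasp_force: 2.9
time: 6.08
eef_pos: [0.5987, -0.0426, 0.0454]
tcp_rot: [0.639, 0.769, 0.0, 0.001]
force: [2.0, -7.7, 7.9]
opening: 0.0297
grasp_force: 2.7
```

View pics/w4.png

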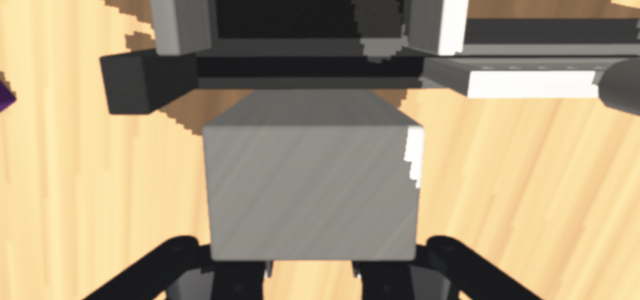

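The foot (row ~189 of the full picture) now meets the bed's edge. I back off slightly, rise and push high.

```bash
python3 -m inch '[0,0,0,-0.003,0,0,0.35, 0,0,0,-0.006,0,0,0.35, 0,0,0,-0.006,0,-0.025,0.35, 0,0,0,-0.006,0,-0.046,0.35, 0,0,0,-0.006,0,-0.046,0.35, 0,0,0,0,0,-0.046,0.35, 0,0,0,0.004,0,-0.046,0.35, 0,0,0,0.008,0,-0.046,0.35]'; python3 -m inch '[0,0,0,0.004,0,0,0.35, 0,0,0,0.008,0,0,0.35, 0,0,0,0.012,0,0,0.35, 0,0,0,0.015,0,0,0.35]'
python3 -m inch '[0,0,0,0.003,0,0,0.35, 0,0,0,0.006,0,0,0.35, 0,0,0,0.009,0,0,0.35, 0,0,0,0.012,0,0,0.35]'
python3 -c "
from h import *
goal(-49,-0.6,.045)
c=snap('scene');cv2.imwrite('pics/s4.png',cv2.cvtColor(cv2.resize(c['pixels'][180:380,220:470],None,fx=2,fy=2),cv2.COLOR_RGB2BGR))"
```

```text
time: 6.8
eef_pos: [0.596, -0.0336, 0.0894]
tcp_rot: [0.639, 0.769, -0.0, -0.001]
force: [0.9, -1.6, 1.7]
opening: 0.0297
grasp_force: 1.2
time: 7.13
eef_pos: [0.5935, -0.0188, 0.0901]
tcp_rot: [0.639, 0.769, -0.0, -0.0]
force: [0.2, -0.8, 1.2]
opening: 0.03
grasp_force: 0.7
time: 7.47
eef_pos: [0.5914, -0.0072, 0.0901]
tcp_rot: [0.639, 0.769, -0.0, -0.0]
force: [-0.6, 0.1, -0.6]
opening: 0.0297
grasp_force: 0.0
turn [-0.  -0.   0.1] shift [-0.0361 -0.0005  0.0451] at bed [-12.9  -1. ] 0.0901 F [-0.6  0.1 -0.6] 7.4667
```

View pics/s4.png

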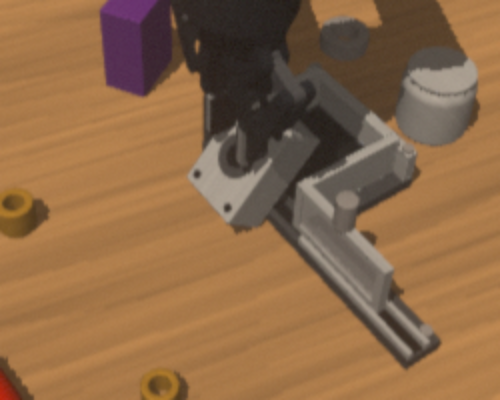

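The block is past balance and falling. I let it settle, then come round behind it low.

```bash
python3 -m inch '[0,0,0,0.003,0,0,0.35, 0,0,0,0.003,0,0,0.35, 0,0,0,0,0,-0.02,0.35, 0,0,0,-0.02,0,-0.02,0.35, 0,0,0,-0.035,0,-0.02,0.35, 0,0,0,-0.035,0,-0.02,0.35, 0,0,0,-0.035,0,-0.02,0.35]'
python3 -c "
from h import *
goal(-44,-0.6,.047)
c=snap('wrist','w5.png')"
```

```text
time: 8.1
eef_pos: [0.5978, -0.0429, 0.1097]
tcp_rot: [0.64, 0.769, -0.0, -0.0]
force: [-0.4, -0.1, -1.3]
opening: 0.0301
grasp_force: 0.0
turn [-0. -0. -0.] shift [ 0.0051 -0.0002  0.0627] at bed [-49.1  -0.9] 0.1097 F [-0.4 -0.1 -1.3] 8.1
```

View pics/w5.png

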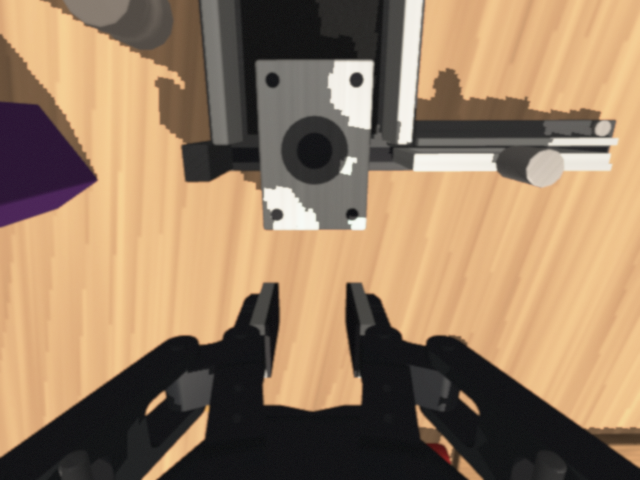

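The block lies recess up in the mouth, with corners (256,61), (374,61), (365,230) and (264,230). The far end looks wider, so I check whether it is tilted.

```bash
python3 -c "
from h import *
c=snap('wrist')
P=lambda q,z:w2b(ray(c,*q,z))
for q in [(256,61),(374,61),(365,230),(264,230)]:
  print(q,[np.round(P(q,z),1) for z in(.05,.06,.07)])
s=snap('scene');cv2.imwrite('pics/s5.png',cv2.cvtColor(cv2.resize(s['pixels'][180:340,260:440],None,fx=3,fy=3),cv2.COLOR_RGB2BGR))
"; python3 -m inch '[0,0,0,0,0,0,0.35]'
```

```text
(256, 61) [array([56.3, 25.5]), array([54.7, 24. ]), array([53.1, 22.5])]
(374, 61) [array([ 56.3, -29.8]), array([ 54.7, -28.2]), array([ 53.1, -26.6])]
(365, 230) [array([-26.3, -29.4]), array([-23.3, -27.8]), array([-20.3, -26.3])]
(264, 230) [array([-26.4,  25.1]), array([-23.4,  23.6]), array([-20.4,  22.1])]
time: 8.33
eef_pos: [0.5978, -0.0416, 0.1101]
tcp_rot: [0.639, 0.769, -0.0, -0.0]
force: [-0.7, 1.2, 0.5]
opening: 0.0298
grasp_force: 0.0
```

View pics/s5.png

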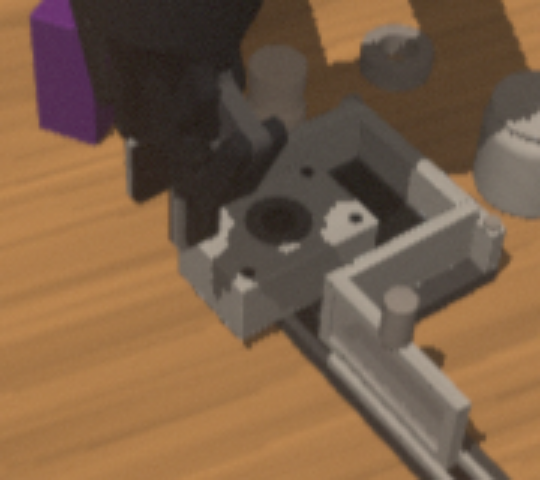

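The block is flat (83 × 55 mm at z = 50), sticking out about 25 mm. Now I push it home.

```bash
python3 -m inch '[0,0,0,0,0,0.025,0.35, 0,0,0,0,0,0.05,0.35, 0,0,0,0,0,0.063,0.35, 0,0,0,0.005,0,0.063,0.35, 0,0,0,0.01,0,0.063,0.35, 0,0,0,0.014,0,0.063,0.35, 0,0,0,0.018,0,0.063,0.35, 0,0,0,0.022,0,0.063,0.35]'; python3 -m inch '[0,0,0,0.004,0,0,0.35, 0,0,0,0.008,0,0,0.35, 0,0,0,0.012,0,0,0.35, 0,0,0,0.016,0,0,0.35, 0,0,0,0.02,0,0,0.35, 0,0,0,0.023,0,0,0.35, 0,0,0,0.026,0,0,0.35, 0,0,0,0.026,0,0,0.35]'
python3 -c "
from h import *
goal(9,-0.6,.047)"
```

```text
time: 9.0
eef_pos: [0.5945, -0.0201, 0.0487]
tcp_rot: [0.639, 0.769, 0.0, 0.001]
force: [-0.1, -4.9, 3.1]
opening: 0.0299
grasp_force: 2.6
time: 9.67
eef_pos: [0.5897, 0.0056, 0.0485]
tcp_rot: [0.639, 0.769, 0.001, 0.001]
force: [0.8, -1.4, -0.2]
opening: 0.0295
grasp_force: 0.5
turn [0.1 0.  0.1] shift [ 0.009  -0.0011  0.0015] at bed [-0.  -1.7] 0.0485 F [ 0.8 -1.4 -0.2] 9.6667
```

```bash
python3 -m inch '[0,0,0,0.002,0,0,0.35, 0,0,0,0.004,0,0,0.35, 0,0,0,0.005,0,0,0.35, 0,0,0,0.006,0,0,0.35]'; for k in 1 2; do :; done; python3 -m inch '[0,0,0,0.001,0,0,0.35, 0,0,0,0.001,0,0,0.35]'; python3 -m inch '[0,0,0,0.001,0,0,0.35, 0,0,0,0.001,0,0,0.35]'
python3 -c "
from h import *
goal(9,-0.6,.047)"
```

```text
time: 10.0
eef_pos: [0.5885, 0.0109, 0.048]
tcp_rot: [0.639, 0.769, 0.0, 0.001]
force: [0.9, -5.2, 5.3]
opening: 0.0298
grasp_force: 2.9
time: 10.17
eef_pos: [0.5883, 0.012, 0.048]
tcp_rot: [0.639, 0.769, 0.0, 0.001]
force: [0.7, -4.3, 3.0]
opening: 0.03
grasp_force: 2.1
time: 10.33
eef_pos: [0.5881, 0.0129, 0.048]
tcp_rot: [0.639, 0.769, 0.0, 0.001]
force: [0.8, -4.9, 4.2]
opening: 0.03
grasp_force: 2.4
turn [0.1 0.  0.1] shift [ 0.0015 -0.0009  0.001 ] at bed [ 7.5 -1.5] 0.048 F [ 0.8 -4.9  4.2] 10.3333
```

```bash
python3 -m inch '[0,0,0,0.001,0,0,0.35, 0,0,0,0.001,0,0,0.35]'; python3 -m inch '[0,0,0,0.001,0,0,0.35, 0,0,0,0.001,0,0,0.35]'; python3 -m inch '[0,0,0,0.001,0,0,0.35, 0,0,0,0.001,0,0,0.35]'
python3 -c "
from h import *
goal(9,-0.6,.047)"
```

```text
time: 10.5
eef_pos: [0.5879, 0.0139, 0.048]
tcp_rot: [0.639, 0.769, 0.0, 0.001]
force: [0.6, -5.0, 3.0]
opening: 0.0298
grasp_force: 2.4
time: 10.67
eef_pos: [0.5879, 0.0143, 0.048]
tcp_rot: [0.639, 0.769, 0.0, 0.001]
force: [2.3, -11.3, 3.1]
opening: 0.0295
grasp_force: 5.3
time: 10.83
eef_pos: [0.5879, 0.0144, 0.048]
tcp_rot: [0.639, 0.769, -0.0, 0.002]
force: [4.6, -19.0, 1.8]
opening: 0.0298
grasp_force: 9.6
turn [0.1 0.2 0.1] shift [ 0.0001 -0.0009  0.001 ] at bed [ 8.9 -1.5] 0.048 F [  4.6 -19.    1.8] 10.8333
```

The stop is reached: force climbs with no motion. I press 1 mm more, retreat and rise.

```bash
python3 -m inch '[0,0,0,0.001,0,0,0.35, 0,0,0,0.001,0,0,0.35]'; python3 -m inch '[0,0,0,-0.008,0,0,0.35, 0,0,0,-0.025,0,0,0.35, 0,0,0,-0.045,0,0,0.2, 0,0,0,-0.06,0,-0.02,0, 0,0,0,-0.06,0,-0.06,0, 0,0,0,-0.06,0,-0.09,0, 0,0,0,-0.06,0,-0.1,0, 0,0,0,-0.06,0,-0.1,0]'
python3 - <<'E'
from h import *
goal(9,-125,.089)
c=snap('wrist','w6.png')
# rectify the plane z=.050 into the bed frame, 4 px/mm, and find edges along scan lines
px=lambda x,y,z:proj(c,np.r_[b2w(x,y),z])
g=cv2.cvtColor(c['pixels'],cv2.COLOR_RGB2GRAY).astype(float)
print('proj block corners home',[np.round(px(x,y,.05)) for x,y in((20,26),(20,-30),(104,-30),(104,26))])
for y in(20,-2,-20):
  xs=np.arange(-10,60,1.);v=[cv2.getRectSubPix(g.astype(np.float32),(1,1),tuple(map(float,px(x,y,.05))))[0,0] for x in xs]
  d=np.diff(v);k=np.argsort(-abs(d))[:4];print('y',y,[(xs[i]+.5,round(float(d[i]))) for i in k])
hs=cv2.cvtColor(c['pixels'],cv2.COLOR_RGB2HSV)
# handle top disc candidates
p=px(10,-97,.0855);print('handle expected px',p)
E
```

```text
time: 11.0
eef_pos: [0.5879, 0.0145, 0.0481]
tcp_rot: [0.639, 0.769, -0.001, 0.002]
force: [4.9, -27.4, 0.3]
opening: 0.0304
grasp_force: 13.8
time: 11.67
eef_pos: [0.599, -0.042, 0.1505]
tcp_rot: [0.639, 0.769, 0.001, 0.002]
force: [-0.5, 0.0, 0.2]
opening: 0.0001
grasp_force: 0.0
turn [0.3 0.1 0.1] shift [0.0574 0.1226 0.062 ] at bed [-48.5  -2.2] 0.1505 F [-0.5  0.   0.2] 11.6667
proj block corners home [array([265., 138.]), array([357., 138.]), array([363., -24.]), array([259., -24.])]
y 20 [(np.float64(4.5), -73), (np.float64(3.5), -40), (np.float64(20.5), 33), (np.float64(30.5), 31)]
y -2 [(np.float64(4.5), -37), (np.float64(44.5), -32), (np.float64(45.5), -29), (np.float64(3.5), -29)]
y -20 [(np.float64(44.5), 60), (np.float64(43.5), 56), (np.float64(4.5), -45), (np.float64(3.5), -32)]
handle expected px [492.65585378 160.54225408]
```

Block home (rear edge measured at x ≈ 20.5, expected 20). Now the guard: shut fingers behind the handle.

```bash
python3 -m inch '[0,0,0,0,0.04,0,0, 0,0,0,0,0.08,0,0, 0,0,0,0.01,0.115,0,0, 0,0,0,0.035,0.126,0,0, 0,0,0,0.055,0.126,0,0, 0,0,0,0.058,0.126,0,0, 0,0,0,0.058,0.126,0,0]'
python3 -c "
from h import *
goal(9.5,-128,.089)"
```

```text
time: 12.3
eef_pos: [0.7104, 0.0397, 0.1453]
tcp_rot: [0.638, 0.77, -0.001, -0.001]
force: [-0.6, -0.1, -0.6]
opening: -0.0003
grasp_force: 0.0
turn [-0.2 -0.1  0.2] shift [-0.0021  0.0015  0.0563] at bed [  11.5 -126.7] 0.1453 F [-0.6 -0.1 -0.6] 12.3
```

```bash
python3 -m inch '[0,0,0,-0.002,0.002,0.02,0, 0,0,0,-0.002,0.002,0.038,0, 0,0,0,-0.002,0.002,0.048,0, 0,0,0,-0.002,0.002,0.056,0, 0,0,0,-0.002,0.002,0.056,0]'; python3 -m inch '[0,0,0,0,-0.004,0,0, 0,0,0,0,-0.008,0,0, 0,0,0,0,-0.012,0,0, 0,0,0,0,-0.016,0,0, 0,0,0,0,-0.02,0,0, 0,0,0,0,-0.025,0,0, 0,0,0,0,-0.03,0,0]'
python3 -c "
from h import *
goal(9.5,-128,.089)"
```

```text
time: 12.72
eef_pos: [0.7127, 0.036, 0.0893]
tcp_rot: [0.639, 0.769, -0.001, -0.001]
force: [-0.6, -0.8, -0.8]
opening: -0.0001
grasp_force: 0.0
time: 13.3
eef_pos: [0.6837, 0.031, 0.0917]
tcp_rot: [0.639, 0.769, 0.0, 0.0]
force: [0.7, -0.1, 0.9]
opening: 0.0001
grasp_force: 0.9
turn [0.  0.  0.1] shift [0.0016 0.0292 0.0027] at bed [  7.8 -98.8] 0.0917 F [ 0.7 -0.1  0.9] 13.3
```

```bash
python3 -m inch '[0,0,0,0.001,-0.007,0.001,0, 0,0,0,0.001,-0.014,0.001,0, 0,0,0,0.001,-0.021,0.001,0, 0,0,0,0.001,-0.028,0.001,0, 0,0,0,0.001,-0.035,0.001,0, 0,0,0,0.001,-0.042,0.001,0, 0,0,0,0.001,-0.048,0.001,0, 0,0,0,0.001,-0.054,0.001,0]'; python3 -m inch '[0,0,0,0,-0.004,0,0, 0,0,0,0,-0.008,0,0, 0,0,0,0,-0.011,0,0,0,0,0,0,-0.013,0,0]'
python3 -c "
from h import *
goal(9.5,-20.5,.089)
c=snap('wrist','w7.png')"
```

```text
time: 13.97
eef_pos: [0.6301, 0.022, 0.0903]
tcp_rot: [0.639, 0.769, 0.0, -0.0]
force: [1.1, 1.9, -0.3]
opening: 0.0001
grasp_force: 0.9
time: 14.3
eef_pos: [0.6177, 0.0197, 0.0903]
tcp_rot: [0.639, 0.769, 0.0, -0.0]
force: [1.6, 1.8, -1.2]
opening: -0.0
grasp_force: 0.8
turn [-0.  -0.   0.1] shift [ 0.0007 -0.0113  0.0013] at bed [  8.8 -31.8] 0.0903 F [ 1.6  1.8 -1.2] 14.3
```

```bash
python3 -m inch '[0,0,0,0,-0.002,0,0, 0,0,0,0,-0.005,0,0, 0,0,0,0,-0.007,0,0, 0,0,0,0,-0.007,0,0]'; python3 -m inch '[0,0,0,0,-0.001,0,0, 0,0,0,0,-0.002,0,0]'; python3 -m inch '[0,0,0,0,-0.001,0,0, 0,0,0,0,-0.002,0,0]'
python3 -c "
from h import *
goal(9.5,-20.5,.089)"
```

```text
time: 14.68
eef_pos: [0.6107, 0.0184, 0.0903]
tcp_rot: [0.639, 0.769, -0.0, -0.0]
force: [0.3, -0.0, -0.4]
opening: 0.0003
grasp_force: 0.0
time: 14.85
eef_pos: [0.6092, 0.0181, 0.0903]
tcp_rot: [0.639, 0.769, 0.0, -0.0]
force: [1.4, 0.5, 0.3]
opening: 0.0003
grasp_force: 0.8
time: 15.02
eef_pos: [0.6077, 0.0178, 0.0905]
tcp_rot: [0.639, 0.769, 0.001, 0.001]
force: [11.3, 2.9, -4.2]
opening: -0.0002
grasp_force: 5.8
turn [0.1 0.  0.1] shift [ 0.0008 -0.0011  0.0015] at bed [  8.7 -21.6] 0.0905 F [11.3  2.9 -4.2] 15.0167
```

```bash
python3 -m inch '[0,0,0,0,-0.001,0,0, 0,0,0,0,-0.001,0,0]'; python3 -m inch '[0,0,0,0,0.005,0,0, 0,0,0,0,0.015,0,0, 0,0,0,0,0.02,-0.03,0, 0,0,0,0,0.02,-0.07,0, 0,0,0,-0.03,0.02,-0.1,0, 0,0,0,-0.06,0.02,-0.12,0, 0,0,0,-0.09,0.02,-0.12,0, 0,0,0,-0.1,0.02,-0.12,0]'
python3 - <<'E'
from h import *
goal(0,0,.2)
c=snap('wrist','w8.png');t=snap('top','t8.png')
px=lambda x,y,z:proj(c,np.r_[b2w(x,y),z])
# handle top: bright disc near expected
for n,cc in(('wrist',c),('top',t)):
  g=cv2.cvtColor(cc['pixels'],cv2.COLOR_RGB2GRAY)
  e=proj(cc,np.r_[b2w(10,2),.0855]);r=proj(cc,np.r_[b2w(10,10),.0855]);R=np.linalg.norm(r-e)
  h=cv2.HoughCircles(cv2.medianBlur(cv2.resize(g,None,fx=3,fy=3,interpolation=cv2.INTER_CUBIC),5),cv2.HOUGH_GRADIENT,1,20,param1=60,param2=12,minRadius=int(3*R*.75),maxRadius=int(3*R*1.3))
  for q in ([] if h is None else h[0]):
    if np.hypot(*(q[:2]/3-e))<40: print(n,'handle',np.round(w2b(ray(cc,q[0]/3,q[1]/3,.0855)),1))
# recess: dark disc on z=.05 face
for n,cc in(('wrist',c),('top',t)):
  K=np.float32([proj(cc,np.r_[b2w(x,y),.05]) for x,y in((-20,-60),(120,-60),(120,60),(-20,60))])
  M=cv2.getPerspectiveTransform(K,np.float32([(0,0),(560,0),(560,480),(0,480)]))
  W=cv2.warpPerspective(cv2.cvtColor(cc['pixels'],cv2.COLOR_RGB2GRAY),M,(560,480));cv2.imwrite('pics/W%s.png'%n,W)
  for y in(-20,-10,15,22):
    v=cv2.blur(W,(3,25))[int((y+60)*4)].astype(int);d=v[6:]-v[:-6];k=[i for i in range(2,len(d)-2) if abs(d[i])>=25 and abs(d[i])==max(abs(d[max(0,i-12):i+13]))]
    print(n,'y',y,[((i+3)/4-20,int(d[i])) for i in k])
# bystanders: change between first and present top view
a=cv2.imread('pics/top1.png').astype(int);b=cv2.imread('pics/t8.png').astype(int)
D=(abs(a-b).max(2)>40).astype(np.uint8)
for nm,(u,v) in dict(busha=(411,258),bushb=(382,165),tin=(222,248),collar=(235,310),jar=(282,298),screw=(437,195),purple=(335,330)).items():
  print(nm,int(D[v-14:v+15,u-14:u+15].sum()))
E
```

```text
time: 15.18
eef_pos: [0.6075, 0.0177, 0.0906]
tcp_rot: [0.639, 0.769, 0.001, 0.001]
force: [14.7, 4.3, -5.7]
opening: 0.0002
grasp_force: 7.3
time: 15.85
eef_pos: [0.6448, -0.0807, 0.2116]
tcp_rot: [0.64, 0.769, 0.0, 0.001]
force: [0.1, -0.1, -0.9]
opening: -0.0003
grasp_force: 0.0
turn [ 0.1  0.1 -0. ] shift [ 0.0949 -0.0403  0.0114] at bed [-94.9 -40.2] 0.2116 F [ 0.1 -0.1 -0.9] 15.85
wrist handle [18.5 10.2]
wrist y -20 [(-7.75, -32), (-7.5, -32), (-2.5, -38), (3.25, 48), (15.0, -35), (20.25, 29), (26.0, -30), (26.25, -30), (31.5, 29), (31.75, 29), (32.0, 29), (64.75, -86)]
wrist y -10 [(-11.75, -48), (-2.75, -29), (-2.5, -29), (3.25, 47), (3.5, 47), (14.75, -33), (15.0, -33), (20.25, 28), (46.5, -29), (46.75, -29), (64.75, -28)]
wrist y 15 [(-3.0, -64), (3.25, 48), (3.5, 48), (14.5, -25), (14.75, -25), (15.0, -25), (20.25, 26), (25.75, -30), (26.0, -30), (26.25, -30), (31.5, 30), (31.75, 30), (64.75, -83)]
wrist y 22 [(-3.0, -66), (3.5, 39), (15.0, -45), (20.0, 32), (64.75, -102)]
top y -20 [(-1.0, -29), (-0.75, -29), (-0.5, -29), (49.25, 28), (49.5, 28)]
top y -10 [(112.0, -29)]
top y 15 [(65.5, 26), (65.75, 26)]
top y 22 [(68.75, 26), (69.0, 26)]
busha 513
bushb 733
tin 658
collar 222
jar 421
screw 600
purple 840
```

```bash
python3 -m inch '[0,0,0,-0.04,0,-0.02,0, 0,0,0,-0.08,0,-0.04,0, 0,0,0,-0.12,0.0,-0.04,0, 0,0,0,-0.16,0,-0.04,0, 0,0,0,-0.2,0,-0.04,0, 0,0,0,-0.24,0,-0.04,0, 0,0,0,-0.28,0,-0.04,0, 0,0,0,-0.28,0,-0.04,0]'
python3 - <<'E'
from h import *
t=snap('top','t9.png')
a=cv2.imread('pics/top1.png');b=cv2.imread('pics/t9.png')
for nm,(u,v) in dict(busha=(411,258),bushb=(382,165),tin=(222,248),collar=(235,310),jar=(282,298),screw=(437,195),purple=(335,330)).items():
  m=cv2.matchTemplate(b[v-30:v+31,u-30:u+31],a[v-16:v+17,u-16:u+17],cv2.TM_CCOEFF_NORMED);_,s,_,l=cv2.minMaxLoc(m);print(nm,round(s,2),l[0]-14,l[1]-14)
e=proj(t,np.r_[b2w(10,2),.0855]);u,v=map(int,e.round())
tm=cv2.cvtColor(a,6)[172:188,292:308]; h0=proj(t,[.682,.032,.0855]);print('handle exp',e,'start',h0)
u0,v0=map(int,h0.round())
m=cv2.matchTemplate(b[v-16:v+17,u-16:u+17],a[v0-5:v0+6,u0-5:u0+6],cv2.TM_CCOEFF_NORMED);_,s,_,l=cv2.minMaxLoc(m)
p=(u-11+l[0]+h0[0]-u0,v-11+l[1]+h0[1]-v0);print('handle',s,np.round(w2b(ray(t,*p,.0855)),1))
E
```

```text
time: 16.62
eef_pos: [0.6952, -0.358, 0.247]
tcp_rot: [0.641, 0.768, -0.001, -0.002]
force: [1.0, 0.8, -0.3]
opening: 0.0001
grasp_force: 0.0
busha 0.39 11 4
bushb 1.0 0 0
tin 1.0 0 0
collar 0.93 0 0
jar 0.98 0 0
screw 0.65 -3 -12
purple 0.8 1 1
handle exp [310.9545053  234.29948197] start [299.82719375 179.33306834]
handle 0.7832147479057312 [-9.   2.6]
```

```bash
python3 -c "
from bench import bot
print(bot.hand_in())"
```

```text
the job is handed in; nothing more can be done
None
```

I handed the job in at about 17 s on the robot clock: the block lies recess up, square against the back stop, and the guard was pushed until it stopped at the post; bushing_a and the screwdriver were hidden by the arm in the last picture, so I could not confirm they stayed put, but the arm's path kept clear of them.

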